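Set the label press to depth 4 and hold it down

TASK

With the label press still up, turn its black dial clockwise until the pointer clicks in at number 4, the pink tile with four dots. Then push the red palm knob down until the red pointer is level with the yellow marker (16 mm of travel; more than 22 mm would crush the carton) and keep it there: the program finishes while the robot is still holding the knob down at that depth. Leave the other things on the table where they are.

Things in the scene. Friction and masses are not known exactly. Their poses are not given: they have to be found in the camera images.
- press: Label press, fixed: grey base 150 (x) x 290 (y) x 16 mm. Origin: centre of its underside, on the table; z up. In its frame the palm knob's axis is at x 0, y +50 mm, the dial's at x 0, y -85 mm on a white block 120 x 120, top 50 mm above the table. A white column at y 128 carries an overhanging arm, 50 deep in x, y 13 to 143, top 146 mm above the table, guiding the knob's stem.
- knob (a point): Red palm knob (mushroom head 48 mm across, flat top 40 mm across, 24 mm deep) on the sprung upright ram of the press. The point is the centre of its flat top, 200 mm above the table when released; it goes straight down when pressed and springs back when let go. z up.
- ram (a joint): How far the knob and ram are pressed down, in m: 0 released, 0.026 at the bottom stop. Pushing takes about 4 N at the start, 12 N at 16 mm, 17 N at the bottom. Dial number n stands for n x 4 mm, so number 4 is 0.016; within 2.5 mm of that is on the marker. More than 0.022 crushes the carton.
- scale (a point): Top line (0 mm) of the white depth scale on the far (+x) face of the press's column, 94 mm above the table; lines 4 mm apart run down. The yellow marker, moved by the dial, stands n x 4 mm below the top line; the ram's red pointer starts at the top line and goes down with the knob.
- dial (a joint): Angle of the depth dial in rad, growing clockwise from above. It clicks into six places: number n is at 0.4 x (n - 1), so 4 is at 1.2; let go within about 0.12 rad it clicks home, and it stays. Turning takes up to 0.1 N m. Starts at 1 or 2. Numbers are tiles with 1 to 6 black dots on the block, around the dial's far side; all grey but the one with 4 dots, which is pink.
- dial_grip (a point): On the dial's axis, in the middle of its black upright grip bar, 76 mm above the table. Bar 50 long, 14 thick, from 57 to 91 mm above the table, on a disc 68 mm across. x runs along the bar to the end with the white pointer line, y across it, z up; turns with the dial. At number n the pointer is 1.0 - 0.4 x (n - 1) rad counter-clockwise from the press's x axis.
- stamp: Bystander, loose: a rubber stamp with a turned wooden handle (foot 45 x 30, 56 high), beyond the press (mm). Origin: centre of its underside.
- inkpad: Bystander, loose: blue stamp pad, 55 x 80, 14 high, beyond the press (mm). Origin: centre of its underside.
- pink_stack: Bystander, loose: stack of flat pink cartons, 90 x 75, 32 high (mm). Origin: centre of its underside.
- purple_stack: Bystander, loose: stack of flat purple cartons, 90 x 75, 32 high (mm). Origin: centre of its underside.
- tape_roll: Bystander, loose: roll of tape lying flat in front of the press, 90 across, 24 high (mm). Origin: centre of its underside.
- pen_cup: Bystander, loose: grey plastic cup, 72 across, 90 high (mm). Origin: centre of its underside.
- glue: Bystander, loose: white glue bottle with orange cap, 36 across, 85 high (mm). Origin: centre of its underside.

How it is judged:
By the outcome, as a careful person would: the job done as asked, in the order asked, and still so for the second after the job is handed in, while the arm keeps its last pose, push and grip.
It also fails if it takes over 48 s, if anything falls off the work surface, if the arm or the gripper's body presses on something with over 40 N, if the wrist force passes 120 N, or if a joint passes its speed limit or range.

ROBOT

A 7-joint arm with a two-finger parallel gripper is mounted at the origin on the work surface. World frame = base frame: x ahead of the robot, y to its left, z up, the work surface at z = 0. Lengths are in m, angles in rad, forces in N, time in s.
With the tool pointing down it reaches from about 0.35 to 0.9 m from the base axis. Payload 19.9 kg.
Tool frame: the origin (TCP) lies where the fingers leave the gripper's body, on its centre line; the fingertips stand 73 mm ahead of it and the grasp point (between the pads) lies 54 mm ahead of it; z points along the fingers, y is the line along which they close (so a half turn about z gives the same grasp; the last joint's range is limited). The gripper opens to 85 mm and grips with 20 to 120 N. Pads are 22 mm wide; open, the fingers measure 114 mm over their backs; the gripper's body (76 mm by 85 mm) begins 54 mm behind the grasp point. The pads swing forward as they close: fully open they stand 13 mm farther back than shut.
Start: joints at [-1.339, 0.417, -0.01, 1.614, 0.005, 1.111, -0.053], TCP at [0.168, 0.602, 0.304] pointing down, gripper open.
Joint ranges: [-2.81, 2.81], [-0.39, 2.02], [-1.27, 1.25], [0.06, 2.57], [-1.19, 4.33], [0.19, 2], [-2.82, 2.82]. Speed limits (rad/s): [1.89, 1.89, 2.39, 2.39, 3.01, 3.01, 3.01].

INTERFACE

Orientations are given as a unit quaternion [w, x, y, z].
In Python, from workcell import ctrl, open_jaws, clamp, kinematics, vision gives the robot as it stands. The module is installed in compiled form; this text tells all that it offers. Calls block until the motion is done:
- ctrl.goto(position, orientation): joint-space move of the TCP to a pose.
- ctrl.servo_line(position, ori=None, max_speed=0.15): straight line of the TCP; ori=None keeps the orientation; max_speed is the mean speed in m/s.
- ctrl.move_joints(angles): joint-space move.
- open_jaws() and clamp(): open the fingers fully, or close them until they stop; the grip force is fixed at half the most.
- ctrl.hold(seconds).
- kinematics.solve_ik(position, orientation): joint angles nearest the present ones, or None.
- vision.grab_frame(name): name is "side" or "top"; returns a dict with "image" (420x560x3 uint8, blue, green, red), "fx", "fy", "cx", "cy" (pixels), "xyz" and "attitude" of the camera in the world. Camera axes: x right, y down, z forward; pixel columns grow to the right and rows downward; lengths in m; the calibration is good to about 2 mm. A picture is of the moment at which its call begins. There is no depth.
A pose or a line that the arm cannot do raises ctrl.PlanningError and nothing moves.
- ctrl.close_job(): hands the job in; it is judged then, once.
Readings, each from a call of its own:
- ctrl.current_clock(): time.
- ctrl.current_joints(): joint angles.
- ctrl.current_joint_velocities(): joint speeds.
- ctrl.current_joint_efforts(): joint torques, N m.
- ctrl.current_ee_pos(): TCP position.
- ctrl.current_tcp_rot(): TCP orientation.
- ctrl.current_wrist_force(): force on the tool from outside, world axes, zero at the start.
- ctrl.current_torque(): the same for the moment, N m.
- ctrl.current_grip_width(): finger opening in m.
- ctrl.current_finger_force(): force on a finger pad.
Only numpy, scipy, OpenCV 4.12 (cv2) and the standard library are available. Lean on these libraries where they do the work, as an engineer would, in place of code of your own. Each camera call takes 0.05 s, during which the arm holds its last target. There are 200 camera calls.

## Working session

There is one attempt and no reset: what is moved stays moved. The work goes in short steps, each a Python script; the robot and the scene stay as the last script left them, time stands still between calls to the robot, and variables do not carry over. Pictures are saved under pics/ and viewed, at most 10 in all, crops included, and the job is handed in when it is done.

```bash
mkdir -p pics; cat > h.py <<'E'
import numpy as np, cv2
from workcell import ctrl, open_jaws, clamp, kinematics, vision
from scipy.spatial.transform import Rotation as R
def rot(q): return R.from_quat([q[1],q[2],q[3],q[0]])
def ray(f,u,v,z):
    d=rot(f["attitude"]).apply([(u-f["cx"])/f["fx"],(v-f["cy"])/f["fy"],1]); o=np.array(f["xyz"])
    return o+d*(z-o[2])/d[2]
def proj(f,p):
    c=rot(f["attitude"]).inv().apply(np.array(p)-f["xyz"]); return f["cx"]+f["fx"]*c[0]/c[2], f["cy"]+f["fy"]*c[1]/c[2]
def down(yaw): # tool z down, tool y axis at angle yaw+pi/2.. tool x at yaw
    r=R.from_euler('z',yaw)*R.from_euler('x',np.pi); q=r.as_quat(); return [q[3],q[0],q[1],q[2]]
E
python3 - <<'E'
from h import *
for n in ("top","side"):
    f=vision.grab_frame(n); cv2.imwrite(f"pics/{n}0.png",cv2.resize(f["image"],(800,600),interpolation=cv2.INTER_CUBIC)); print(n,f["fx"],f["cx"],f["cy"],f["xyz"],f["attitude"])
print(ctrl.current_tcp_rot(),ctrl.current_clock(),ctrl.current_wrist_force())
E
```

```text
top 421.95744815749975 274.98673529876714 216.071841167757 [ 0.35765501 -0.00587462  1.13255418] [-0.0775866   0.71283937 -0.69248495  0.07940369]
side 540.6468229069499 278.32774537770854 204.77593601113392 [-0.19148335 -0.98262273  1.02936011] [-0.42683563  0.84253663 -0.28871492  0.15680264]
[-2.63314948e-05  1.35955497e-01  9.90714795e-01 -5.45454011e-04] 0.1 [ 0.5099544  -0.35965588  0.27634586]
```

View pics/top0.png

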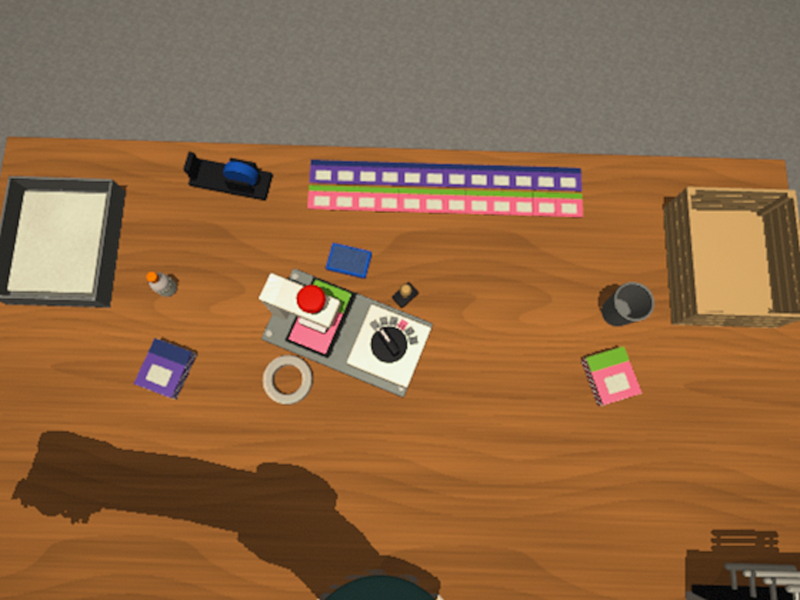

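View pics/side0.png

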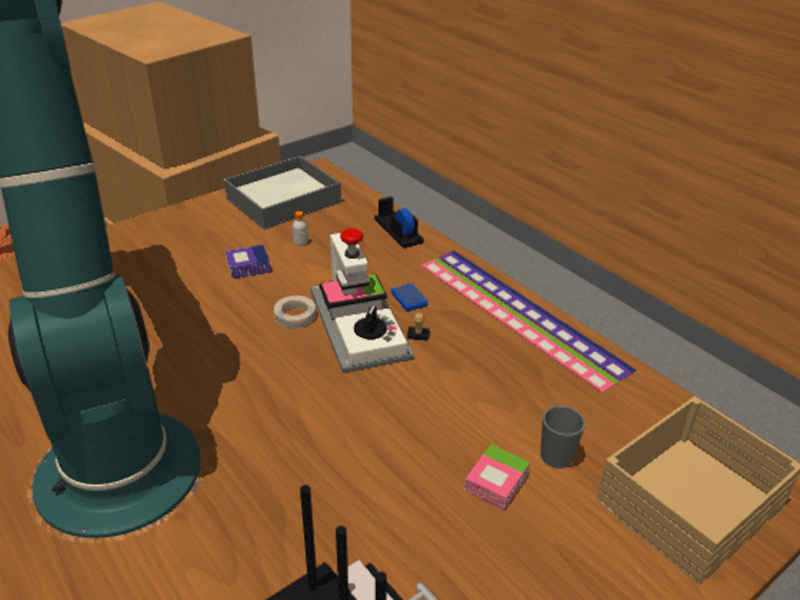

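The top view shows the press near (350,330) of the 800x600 picture, with the red knob at (311,298) and the dial at (388,344). Next I enlarge both views.

```bash
python3 - <<'E'
from h import *
f=vision.grab_frame("top"); i=f["image"][180:285,170:310]; cv2.imwrite("pics/top1.png",cv2.resize(i,None,fx=5.7,fy=5.7,interpolation=cv2.INTER_CUBIC))
f=vision.grab_frame("side"); i=f["image"][155:265,210:310]; cv2.imwrite("pics/side1.png",cv2.resize(i,None,fx=5.4,fy=5.4,interpolation=cv2.INTER_CUBIC))
E
```

```text
(no output)
```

View pics/top1.png

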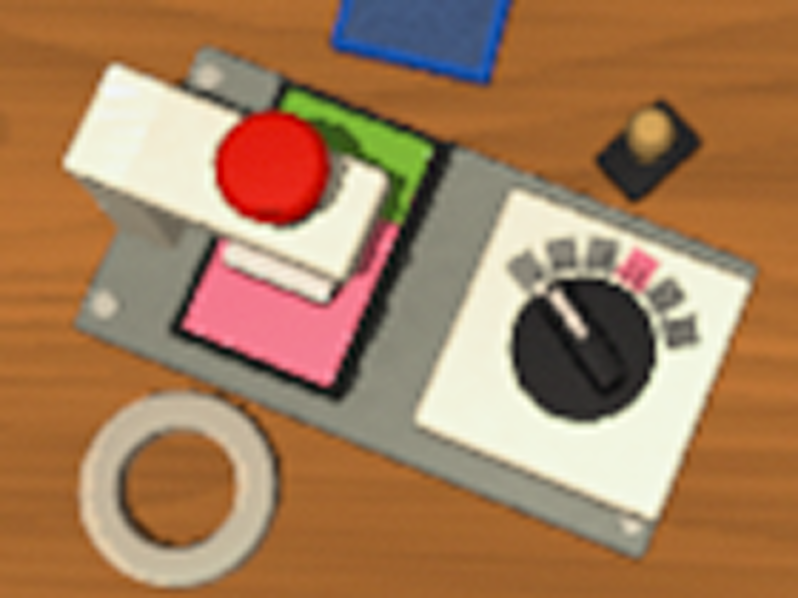

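View pics/side1.png

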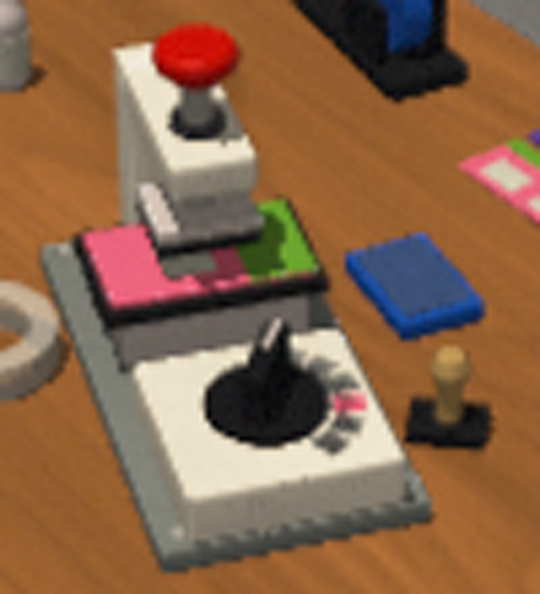

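Top crop: the block's top corners are at (512,188), (755,272), (655,520) and (415,420). The knob is at (272,167), and the dial pointer runs from (610,385) to (545,287). The pink tile is fourth along the arc, and the pointer is near tile 1 or 2.

```bash
python3 - <<'E'
from h import *
f=vision.grab_frame("top"); s=vision.grab_frame("side")
T=lambda x,y,z: ray(f,(x+.5)/5.7-.5+170,(y+.5)/5.7-.5+180,z)
S=lambda x,y,z: ray(s,(x+.5)/5.4-.5+210,(y+.5)/5.4-.5+155,z)
A,B,C,D=[T(x,y,.05) for x,y in((512,188),(755,272),(655,520),(415,420))]
c=(A+B+C+D)/4; print("block",c,[np.linalg.norm(v) for v in(A-B,B-C,C-D,D-A)])
# A far-left(+x,+y) B far-right(+x,-y)
yv=(A-B)+(D-C); xv=(A-D)+(B-C); 
y1=np.arctan2(-yv[0],yv[1]); y2=np.arctan2(xv[1],xv[0]); print("yaw",y1,y2)
k=T(272,167,.195); print("knob top",k,"side",S(196,48,.2), S(196,55,.19)); print("knob-dial", np.linalg.norm((k-c)[:2]),"yaw",np.arctan2(-(k-c)[0],(k-c)[1]))
n1=T(77,325,.016); n2=T(640,557,.016); v=n1-n2; print("base near edge",np.linalg.norm(v),np.arctan2(-v[0],v[1]), n1,n2)
P=T(545,287,.091);Q=T(610,385,.091); print("bar",np.linalg.norm(P-Q),(P+Q)/2); a=np.arctan2(*(P-Q)[[1,0]]); print("angle rel",a-(y1+y2)/2, "n=",1+(1-(a-(y1+y2)/2))/.4)
print("dial disc", T(583,350,.057), S(267,402,.057))
E
```

```text
block [5.36763973e-01 4.68221867e-04 5.00000000e-02] [np.float64(0.11856144197265674), np.float64(0.12252562384267282), np.float64(0.11730108105630548), np.float64(0.11608259404986512)]
yaw -0.33790342549489616 -0.3559088935560878
knob top [0.58268731 0.12696338 0.195     ] side [0.58252572 0.12454898 0.2       ] [0.58763042 0.13198646 0.19      ]
knob-dial 0.13457331629239017 yaw -0.3482479547482251
base near edge 0.2856277348951321 -0.3600599539548084 [0.54656684 0.23943062 0.016     ] [ 0.44593152 -0.02788143  0.016     ]
bar 0.052084933828287605 [0.53551968 0.00345251 0.091     ]
angle rel 0.9566835967281632 n= 1.108291008179592
dial disc [0.53488639 0.0010055  0.057     ] [ 5.36731301e-01 -3.13192852e-04  5.70000000e-02]
```

The geometry agrees: the dial is at (0.536, 0.001), the knob at (0.583, 0.1275), their spacing is 135 mm, and the press yaw is -0.35. The dial stands at number 1. Now I check IK and move above the dial.

```bash
cat >> h.py <<'E'
DIAL=np.array([.536,.0008]); KNOB=np.array([.583,.1275]); YAW=-.35
E
python3 - <<'E'
from h import *
best=None
for k in(0,np.pi,-np.pi):
    js=[kinematics.solve_ik([*DIAL,z],down(YAW+a+k)) for a,z in((1,.36),(1,.137),(-.2,.137))]
    print(k,[None if j is None else np.round(j,2) for j in js])
    if all(j is not None for j in js) and (best is None or abs(js[0][6])+abs(js[2][6])<best[0]): best=(abs(js[0][6])+abs(js[2][6]),k)
print(best); k=best[1]
ctrl.goto([*DIAL,.36],down(YAW+1+k)); ctrl.servo_line([*DIAL,.20],max_speed=.12)
print(ctrl.current_clock(),ctrl.current_ee_pos(),np.round(ctrl.current_joints(),3),ctrl.current_wrist_force())
i=vision.grab_frame("side")["image"][125:265,210:350]; cv2.imwrite("pics/s2.png",cv2.resize(i,None,fx=4.2,fy=4.2,interpolation=cv2.INTER_CUBIC))
E
```

```text
0 [array([-0.71,  0.26,  0.78,  1.79, -0.2 ,  1.17, -0.79]), array([-0.56,  0.57,  0.64,  1.98, -0.49,  0.75, -0.55]), array([-0.85,  0.8 ,  1.08,  1.98, -0.9 ,  0.94, -1.41])]
3.141592653589793 [array([-0.53,  0.23,  0.55,  1.78, -0.13,  1.17,  2.29]), array([-0.28,  0.5 ,  0.27,  1.97, -0.2 ,  0.7 ,  2.34]), array([-0.44,  0.53,  0.48,  1.97, -0.36,  0.72,  1.28])]
-3.141592653589793 [array([-0.53,  0.23,  0.55,  1.78, -0.13,  1.17,  2.29]), array([-0.28,  0.5 ,  0.27,  1.97, -0.2 ,  0.7 ,  2.34]), array([-0.44,  0.53,  0.48,  1.97, -0.36,  0.72,  1.28])]
(np.float64(2.2029332901749306), 0)
4.2917 [0.53626199 0.00080144 0.20056904] [-0.602  0.467  0.683  1.945 -0.384  0.861 -0.637] [ 0.928972   -0.13368008  0.15229871]
```

View pics/s2.png

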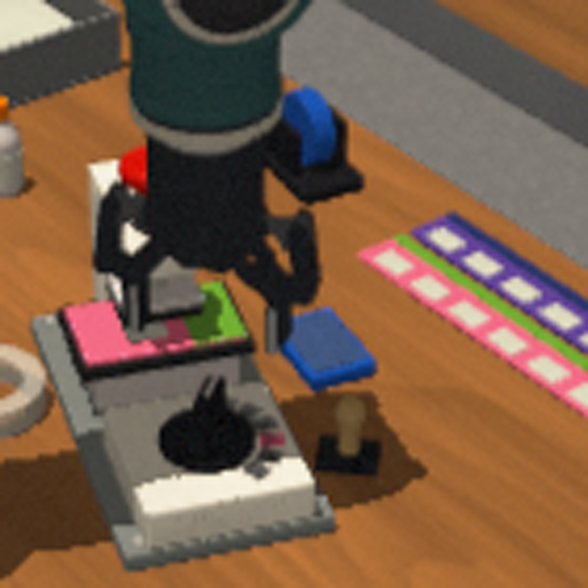

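The fingers straddle the bar: tips at (135,320) and (272,340), bar at (210,405), with nothing under them. Next I descend, grip and turn.

```bash
python3 - <<'E'
from h import *
ctrl.servo_line([*DIAL,.141],max_speed=.1); print(ctrl.current_wrist_force())
clamp(); print(ctrl.current_grip_width(),ctrl.current_finger_force(),np.round(ctrl.current_wrist_force(),1),ctrl.current_clock())
j=np.array(ctrl.current_joints()); 
for d in(.4,.8,1.2):
    q=j.copy(); q[6]-=d; ctrl.move_joints(q)
    x=rot(ctrl.current_tcp_rot()).apply([1,0,0]); print(np.arctan2(x[1],x[0])-YAW,np.round(ctrl.current_ee_pos(),4),np.round(ctrl.current_wrist_force(),1),np.round(ctrl.current_torque(),2),ctrl.current_grip_width())
print(ctrl.current_clock())
E
```

```text
[ 0.46858399 -0.69105625  1.42743275]
0.012841847450005857 58.74725103378296 [-3.   1.4  6.1] 5.7333
0.6039122653399043 [0.536  0.001  0.1413] [-1.5  1.2  2.3] [ 0.34  0.35 -0.11] 0.012743282464585039
0.20572093889432116 [0.536  0.0011 0.1413] [-2.8  2.4  4.3] [ 0.74  0.5  -0.11] 0.012829156543367795
-0.19329624526295075 [0.536  0.0011 0.1413] [-2.9  5.2  4.3] [ 1.1   0.44 -0.04] 0.012518844999631086
7.1833
```

Turned by 1.2 rad. Now I release, rise and look.

```bash
python3 - <<'E'
from h import *
open_jaws(); ctrl.servo_line([*DIAL,.30],max_speed=.15)
ctrl.goto([KNOB[0],KNOB[1],.34],down(YAW-.2)); clamp()
print(ctrl.current_clock(),ctrl.current_ee_pos(),ctrl.current_wrist_force(),ctrl.current_grip_width())
a=vision.grab_frame("top")["image"][180:285,170:310]; b=vision.grab_frame("side")["image"][125:265,210:310]
a=cv2.resize(a,None,fx=3.4,fy=3.4,interpolation=cv2.INTER_CUBIC); b=cv2.resize(b,None,fx=3.2,fy=3.2,interpolation=cv2.INTER_CUBIC)
o=np.zeros((450,800,3),np.uint8); o[:a.shape[0],:a.shape[1]]=a; o[:b.shape[0],480:480+b.shape[1]]=b; cv2.imwrite("pics/c3.png",o)
E
```

```text
10.475 [0.58299038 0.12750529 0.33999232] [-0.05268011  0.55319633  0.26338486] 0.0003026626068194073
```

View pics/c3.png

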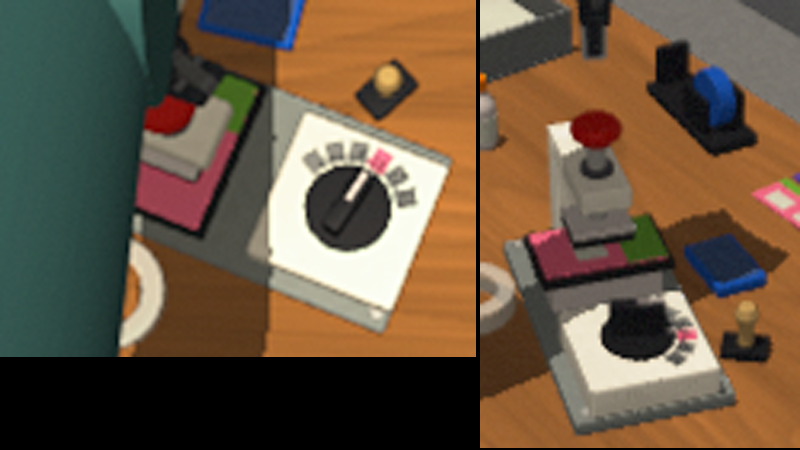

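The pointer runs (335,228)→(368,168), towards the pink tile at (380,160). I'll check its angle numerically, then press down to contact.

```bash
python3 - <<'E'
from h import *
f=vision.grab_frame("top")
T=lambda x,y,z: ray(f,(x+.5)/3.4-.5+170,(y+.5)/3.4-.5+180,z)
v=T(368,168,.091)-T(335,228,.091); a=np.arctan2(v[1],v[0])-YAW; print("n=",1+(1-a)/.4)
ctrl.servo_line([*KNOB,.285],max_speed=.1); f0=ctrl.current_wrist_force()[2]
z=.285
while z>.25:
    z-=.0015; ctrl.servo_line([*KNOB,z],max_speed=.05); F=ctrl.current_wrist_force()[2]-f0
    if z<.28: print(round(z,4),round(ctrl.current_ee_pos()[2],4),round(F,2))
    if F>2.5: break
print(ctrl.current_clock())
E
```

```text
n= 3.794738653230005
0.279 0.2789 -0.14
0.2775 0.2774 -0.02
0.276 0.2759 -0.08
0.2745 0.2744 -0.38
0.273 0.273 -0.75
0.2715 0.2716 4.15
13.575
```

Contact is at TCP z ≈ 0.273, which matches 200 + 73 mm. The target is TCP z = 0.257.

```bash
python3 - <<'E'
from h import *
for z in(.267,.262,.259,.257):
    ctrl.servo_line([*KNOB,z],max_speed=.03); print(z,np.round(ctrl.current_ee_pos(),4),np.round(ctrl.current_wrist_force(),1))
ctrl.hold(.5); print(np.round(ctrl.current_ee_pos(),4),np.round(ctrl.current_wrist_force(),1),ctrl.current_clock())
f=vision.grab_frame("side"); i=f["image"][125:265,200:340]; cv2.imwrite("pics/s4.png",cv2.resize(i,None,fx=4.2,fy=4.2,interpolation=cv2.INTER_CUBIC))
print([((p[0]-200)*4.2,(p[1]-125)*4.2) for p in(proj(f,[*KNOB,.2]),proj(f,[*KNOB,.184]))])
E
```

```text
0.267 [0.5831 0.1275 0.2672] [-3.  -0.   6.2]
0.262 [0.5832 0.1275 0.2624] [-3.5 -0.4  8.6]
0.259 [0.5832 0.1275 0.2595] [-3.7  0.2 10.7]
0.257 [0.5832 0.1275 0.2576] [-3.9 -0.7 11.3]
[0.5832 0.1275 0.2577] [-3.1 -0.3 11.8] 15.1917
[(np.float64(190.8174554698065), np.float64(159.6232040233227)), (np.float64(191.2272518274707), np.float64(179.17178162110918))]
```

View pics/s4.png

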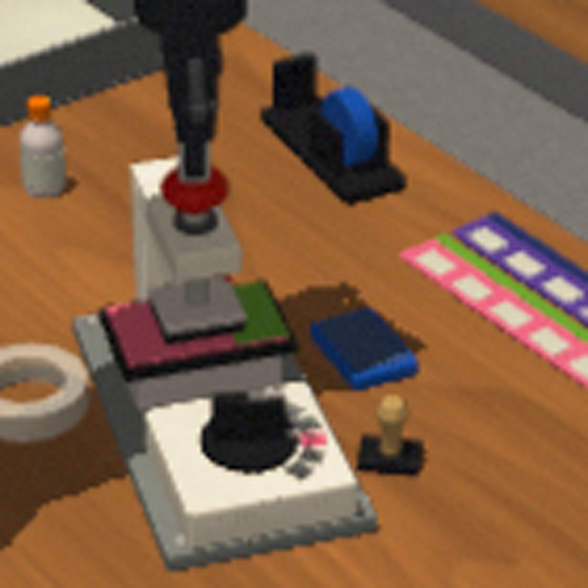

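The tips sit on the knob's top at (193,178), against a predicted (191,179) for 16 mm of travel. The force of 11.8 N agrees with that depth, and the bystanders haven't moved. I trim 0.5 mm lower and hand in.

```bash
python3 - <<'E'
from h import *
ctrl.servo_line([*KNOB,.2565],max_speed=.02); ctrl.hold(.5); print(ctrl.current_ee_pos(),ctrl.current_wrist_force(),ctrl.current_clock()); print(ctrl.close_job())
E
```

```text
[0.58319116 0.12748436 0.257159  ] [-4.05209243 -0.1859353  11.26445212] 15.9917
the job is handed in; nothing more can be done
None
```

The job is handed in at about 16 s: I turned the dial clockwise three clicks from 1 to 4, and the arm is holding the knob about 16 mm down at about 11 N; I judged depth from arm height and force, as the red pointer and yellow marker were out of the cameras' view.

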